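# Blow-dry a polished specimen on the bench dryer

### The job

Drop the black specimen with the rectangular metal piece in its top into the wire basket of the bench dryer and let go of it. Then, with the gripper's fingers, press the finger bar of the dryer's spring-return dial down past the first two click stops to the third (not on to the fourth) and keep it there for a good two seconds; the program finishes while still holding it there, because the dial springs back when let go. Leave the other specimen and the steel plug where they are.

Things in the scene. Friction and masses are not known exactly. Their poses are not given: they have to be found in the camera images.
- specimen_center (a point): Centre (half-way up) of the specimen to be dried: an upright black plastic puck, 30 mm diameter, 21 mm tall, with a light metal RECTANGLE set in its flat top, about 25 g, loose, standing on the bench; grasp it round the rim. To the right of the work stands a 393 mm tall press (y from -0.24 to 0.02 m, x 0.15 to 0.47): pass over it; at the left (y = 0.43) a mesh guard rises.
- other_specimen_center (a point): Centre of a similar black puck that stays where it is: 30 mm diameter, 17 mm tall, with a round metal DISC in its top.
- die_plug_center (a point): Centre of a plain bare steel plug that stays where it is: 29 mm diameter, 30 mm tall.
- basket (a point): Centre of the inside floor of the dryer's square open wire basket, 20 mm above the bench; axes of the dryer: x to its back (away from the robot), y to its left, z up. Inside 94 x 94 mm, walls 4 mm, rim 42 mm above this point. Behind it (from x = 54 mm) stands the blower, top 87 mm above the bench; to its right (from y = -68 mm) the control box, top 94 mm above the bench.
- dial_axle (a point): Midpoint of the dial's level axle, at the front of the control box, 75 mm above the bench; the axle runs along y (axes as for the basket). The dial is a black drum of 48 mm diameter between two cheeks, with two arms to the front (-x, towards the robot) that carry the finger bar.
- finger_bar (a point): Centre of the dial's finger bar: level black round bar, 14 mm diameter, 44 mm long along the axle, 60 mm in front of the axle. At rest the arms rise 0.44 rad above level (bar centre 101 mm above the bench); each click stop is 0.22 rad lower, so stop 2 is level and stop 3 is 0.22 rad below level (centre 62 mm above the bench). Press it from above with shut fingers.
- dial (a joint): Angle of the dial, rad: 0 at rest, growing as the bar is pressed down; click stops at 0.22, 0.44, 0.66 (third, wanted) and 0.88; end stop 0.91. A spring drives it back to 0 from every stop: push at the bar about 6 N at first, 7 N at the third stop, 4 to 11 N between stops. The bar never runs ahead of the finger pressing it.
Mind the look-alikes: they are no part of the job. What is shaped like the part that bears specimen_center but yellow is not meant.

How it is judged:
By the outcome, as a careful person would: the job done as asked, in the order asked, and still so for the second after the job is handed in, while the arm keeps its last pose, push and grip.
It also fails if it takes over 64 s, if anything falls off the work surface, if the arm or the gripper's body presses on something with over 40 N, if the wrist force passes 120 N, or if a joint passes its speed limit or range.

### The arm

A 6-joint arm with a two-finger parallel gripper is mounted at the origin on the work surface; the furniture and walls round the work are solid. World frame = base frame: x ahead of the robot, y to its left, z up, the work surface at z = 0. Lengths are in m, angles in rad, forces in N, time in s.
With the tool pointing down it reaches from about 0.225 to 0.875 m from the base axis. Payload 3.4 kg.
Tool frame: the origin (TCP) lies between the finger pads; the fingertips stand 14 mm ahead of it and the grasp point (between the pads) lies 5 mm behind it; z points along the fingers, y is the direction in which the jaws open and shut (so a half turn about z gives the same grasp; the last joint's range is limited). The gripper opens to 85 mm and grips with 20 to 120 N. Pads are 22 mm wide; open, the fingers measure 114 mm over their backs; the gripper's body (76 mm by 85 mm) begins 54 mm behind the grasp point. The pads swing forward as they close: fully open they stand 13 mm farther back than shut.
Start: joints at [-0.897, 0.276, 1.505, -0, 1.361, -0.121], TCP at [0.41, -0.403, 0.225] pointing down, gripper open.
Joint ranges: [-2.89, 2.89], [-0.75, 2.08], [0.22, 2.7], [-1.18, 4.32], [0.11, 2.71], [-2.7, 2.7]. Speed limits (rad/s): [2.57, 2.57, 3.14, 3.14, 3.14, 3.14].

### API

Orientations are given as a unit quaternion [w, x, y, z].
In Python, from rig import manip, get_image, job gives the robot as it stands. The module is installed in compiled form; this text tells all that it offers.
- The arm moves only by the tool step_arm, never from a script. Its argument "moves" is one flat list of numbers, 5 for each row, row after row: the shift along the tool's x, y, z as a fraction of full scale, then the turn about the tool's z as a fraction of full scale, then the gripper's target within -1 to 1 (shut at 1, half-way at 0, fully open at -1). In form: [dx, dy, dz, twist, hand, dx, dy, dz, twist, hand, ...]. A call has 1 to 5 rows; each row is the pose to reach, as a shift and turn from the pose commanded when the call began, along the tool's axes at that moment, turning the shorter way round; what a row does not reach only later rows make up. Full scale, the value 1, is 500 mm for a shift and pi rad for a turn. A row lasts 1/10 s, in which the tool goes at most 50 mm and 8.59 degrees, less where a joint would pass 70% of its speed; a pose out of reach is approached as far as the arm can. A call with a number of a shift or a turn outside -1 to 1 is refused whole. A call with a gripper value outside its range is refused whole. The fingers move at their own pace and stop on an object; "force" is the grip in N (left out, the last holds). Time passes only in rows, so rows that repeat a pose let the fingers close. It gives the time, the measured TCP pose, the force and the opening at its end, in the units of the state.
- manip.get_state(): the state, without advancing time (a new reading comes with each control period).
- get_image(name): name is "scene" or "side" or "wrist"; returns a dict with "frame" (384x512x3 uint8, blue, green, red), "fx", "fy", "cx", "cy" (pixels), "k1" (the pictures are not rectified: a ray, as slopes to the right and down, at radius r is drawn at 1 + k1 r^2 times it, then the intrinsics apply), "rvec" (rotation vector, rad) and "tvec" (3), from world to camera coordinates, as OpenCV has them; the wrist camera has in their place "T_tool_cam" (4x4, takes a point from camera to tool coordinates, whose origin is the TCP and whose axes are the flange's). Camera axes: x right, y down, z forward; pixel columns grow to the right and rows downward; lengths in m; the calibration is good to about 2 mm. A picture is of the moment at which its call begins: read the wrist's pose just before it. There is no depth.
- job.sign_off(): hands the job in, once; it reports no verdict.
The state is a dict: "clock": time; "qpos": joint angles; "qd": joint speeds; "effort": joint torques, N m; "position": TCP position; "ee_rot": TCP orientation; "contact_force": force on the tool from outside, world axes, zero at the start; "moment": the same for the moment, N m; "width": finger opening in m.
Only numpy, scipy, OpenCV 4.12 (cv2) and the standard library are available. Lean on these libraries where they do the work, as an engineer would, in place of code of your own. Each camera call takes 0.05 s, during which the arm holds its last target. There are 200 camera calls.

## Working session

There is one attempt and no reset: what is moved stays moved. The work goes in short steps, Python scripts to look and compute and a tool call to move; the robot and the scene stay as the last step left them, time stands still between calls to the robot, and variables do not carry over. Pictures are saved under pics/ and viewed, about 8 in all and at most 12, crops included, and the job is handed in when it is done.

Besides the shell and the picture viewer there is one more tool, called after ">>>" in YAML: its name, and indented under it one key for each argument. step_arm: Moves the arm, as the interface text tells. Its arguments: {"type":"object","properties":{"moves":{"type":"array","items":{"type":"number","minimum":-1,"maximum":1}},"force":{"type":"number"}},"required":["moves"]}

```bash
mkdir -p pics; cat > h.py <<'E'
import numpy as np, cv2
from rig import manip, get_image, job
from scipy.spatial.transform import Rotation as R
def rot(q): return R.from_quat([q[1],q[2],q[3],q[0]]).as_matrix()
def cam(name):
    s=manip.get_state(); d=get_image(name)
    if name=='wrist':
        T=np.eye(4);T[:3,:3]=rot(s['ee_rot']);T[:3,3]=s['position'];T=T@np.array(d['T_tool_cam'])
        d['Rwc']=T[:3,:3];d['o']=T[:3,3]
    else:
        Rm=cv2.Rodrigues(np.array(d['rvec'],float))[0]; d['Rwc']=Rm.T; d['o']=-Rm.T@np.array(d['tvec'],float).ravel()
    d['K']=np.array([[d['fx'],0,d['cx']],[0,d['fy'],d['cy']],[0,0,1.]])
    return d
def ray(d,u,v):
    p=cv2.undistortPoints(np.array([[[u,v]]],float),d['K'],np.array([d['k1'],0,0,0.]))[0,0]
    r=d['Rwc']@np.array([p[0],p[1],1]); return d['o'],r/np.linalg.norm(r)
def onz(d,u,v,z):
    o,r=ray(d,u,v); return o+r*(z-o[2])/r[2]
def proj(d,P):
    c=d['Rwc'].T@(np.array(P,float)-d['o']); p=cv2.projectPoints(c.reshape(1,1,3),np.zeros(3),np.zeros(3),d['K'],np.array([d['k1'],0,0,0.]))[0]
    return p.ravel()
def save(d,n,box=None,s=1):
    f=d['frame']
    if box: f=f[box[1]:box[3],box[0]:box[2]]
    cv2.imwrite('pics/'+n,cv2.resize(f,None,fx=s,fy=s,interpolation=cv2.INTER_CUBIC))
    np.save('pics/'+n+'.npy',{k:v for k,v in d.items() },allow_pickle=True)
def load(n): return np.load('pics/'+n+'.npy',allow_pickle=True).item()
E
python3 - <<'E'
from h import *
for n in ['scene','side']:
    d=cam(n); save(d,n+'0.png',s=1.55); print(n,d['o'].round(3),d['Rwc'][:,2].round(2),d['fx'],d['k1'])
s=manip.get_state();print(s)
E
```

```text
scene [-0.279  0.261  0.481] [ 0.89 -0.09 -0.45] 468.009810822742 -0.14527560510410237
side [-0.174  0.398  0.583] [ 0.77 -0.26 -0.58] 433.2177421823249 -0.0454791490179944
{'clock': 0.1, 'qpos': array([-8.97004698e-01,  2.76547109e-01,  1.50601065e+00, -2.50627504e-06,
        1.36070141e+00, -1.20999348e-01]), 'qd': array([-0.00061454, -0.00097526, -0.0032703 , -0.00098769, -0.00033276,
        0.00020162]), 'effort': array([ 9.46981745e-04, -4.17697370e+01, -2.46405798e+01, -4.00867521e-04,
        5.78407198e-03,  4.76085773e-06]), 'position': array([ 0.41008042, -0.40237449,  0.22431582]), 'ee_rot': array([-8.01300387e-04,  9.22071692e-01,  3.87018218e-01, -2.28567766e-04]), 'contact_force': array([ 0.09605382, -0.12661372, -0.05757719]), 'moment': array([ 0.01495247, -0.0138792 , -0.03428116]), 'width': 0.0850567307721836}
```

View pics/scene0.png

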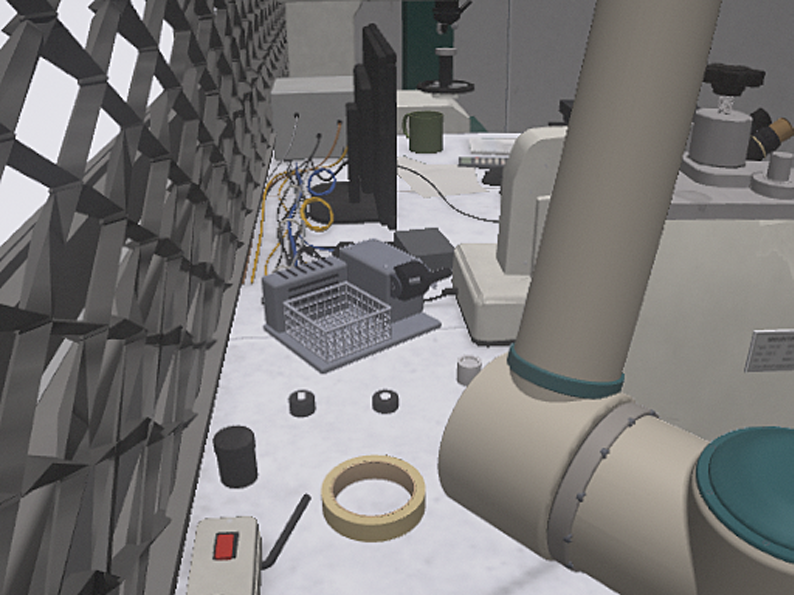

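View pics/side0.png

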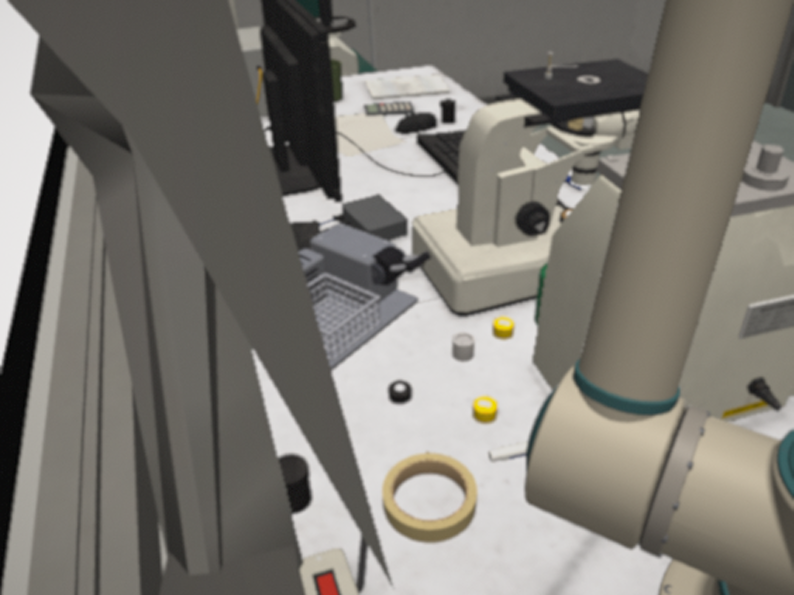

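The scene view shows the dryer, with its basket near (338,325). Two black pucks stand at (302,400) and (385,400), and the plug is at (469,370). In the side view only the right-hand puck is visible, at (400,390), along with two yellow decoys. I'll enlarge the scene crop.

```bash
python3 - <<'E'
from h import *
d=load('scene0.png'); f=d['frame'][140:280,160:320]
cv2.imwrite('pics/crop1.png',cv2.resize(f,None,fx=5,fy=4.28 and 5,interpolation=cv2.INTER_CUBIC)[:600] if 0 else cv2.resize(f[0:120],None,fx=5,fy=5,interpolation=cv2.INTER_CUBIC))
for n,u,v,z in [('L',302,396,.02),('R',385,395,.02),('plug',469,360,.03)]: print(n,onz(d,u/1.55,v/1.55,z).round(3))
E
```

```text
L [0.412 0.307 0.02 ]
R [0.405 0.214 0.02 ]
plug [0.454 0.109 0.03 ]
```

View pics/crop1.png

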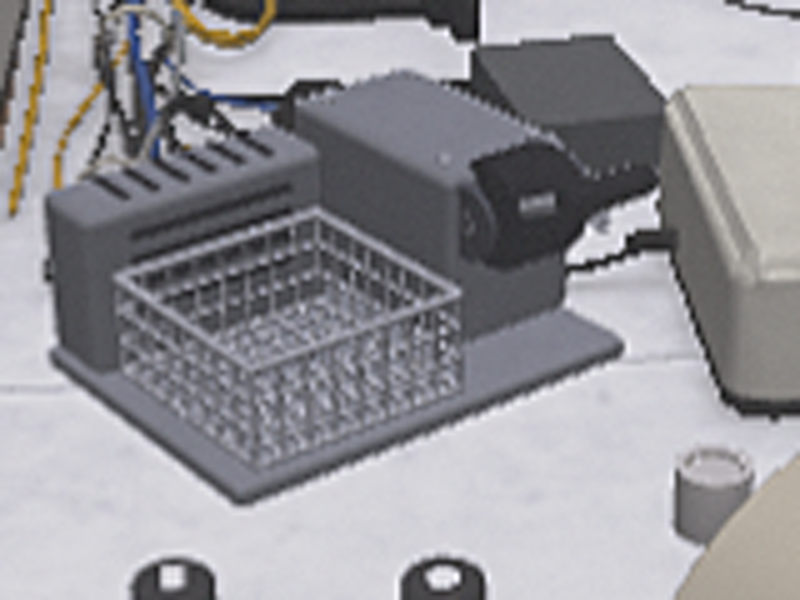

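The left puck's inlay looks square and the right one's looks round. Next I'll fit the dryer frame from the basket rim corners.

```bash
cat >> h.py <<'E'
def fitdryer(d,px):
    # px: rim corner pixels for (+x+y),(+x-y),(-x-y),(-x+y)
    from scipy.optimize import least_squares
    L=.051; C=np.array([[1,1],[1,-1],[-1,-1],[-1,1]])*L
    def pts(p):
        c,s=np.cos(p[2]),np.sin(p[2]); return [[p[0]+c*a-s*b,p[1]+s*a+c*b,.062] for a,b in C]
    f=lambda p:np.concatenate([proj(d,q)-np.array(u) for q,u in zip(pts(p),px)])
    P=np.mean([onz(d,*u,.062) for u in px],0)
    r=least_squares(f,[P[0],P[1],.8]); return r.x,r.fun
E
python3 - <<'E'
from h import *
d=load('scene0.png')
c=lambda u,v:(160+u/5-.4,140+v/5-.4)
px=[c(118,275),c(318,210),c(460,293),c(250,370)]
for u in px: print(onz(d,*u,.062).round(3))
p,r=fitdryer(d,px); print(p.round(3),r.round(1))
def W(p,x,y,z): return np.array([p[0]+np.cos(p[2])*x-np.sin(p[2])*y,p[1]+np.sin(p[2])*x+np.cos(p[2])*y,z])
o,rr=ray(d,*c(540,205))
print('bar~',onz(d,*c(540,205),.105).round(3))
for n,u,v,z in [('L',173,577,.021),('R',443,576,.017)]: print(n,onz(d,*c(u,v),z).round(3))
s=manip.get_state(); dd=get_image('wrist'); print(np.array(dd['T_tool_cam']).round(3))
print(rot(s['ee_rot']).round(3))
E
```

```text
[0.571 0.331 0.062]
[0.624 0.249 0.062]
[0.54  0.196 0.062]
[0.486 0.279 0.062]
[0.556 0.264 0.57 ] [-1.4 -0.   0.4 -0.5  1.3 -0.1 -0.2  0.1]
bar~ [0.527 0.166 0.105]
L [0.412 0.308 0.021]
R [0.409 0.214 0.017]
[[-0.001 -0.948 -0.32   0.082]
 [ 1.    -0.001  0.     0.001]
 [-0.    -0.32   0.948 -0.148]
 [ 0.     0.     0.     1.   ]]
[[ 0.7    0.714 -0.001]
 [ 0.714 -0.7    0.001]
 [ 0.    -0.002 -1.   ]]
```

>>> step_arm:
  moves: [0,0,-0.5,0,-1,0,0,-0.5,0,-1,0,0,-0.5,0,-1,0,0,-0.5,0,-1,0,0,-0.5,0,-1]

```text
clock: 0.65
position: [0.41, -0.4023, 0.4771]
ee_rot: [0.0, 0.922, 0.387, 0.0]
contact_force: [0.4, -1.0, 0.5]
width: 0.0853
```

>>> step_arm:
  moves: [0.36,-0.35,0,0,-1,0.36,-0.35,0,0,-1,0.36,-0.35,0,0,-1,0.36,-0.35,0,0,-1,0.36,-0.35,0,0,-1]

```text
clock: 1.15
position: [0.4111, -0.1509, 0.4749]
ee_rot: [-0.0, 0.922, 0.387, 0.0]
contact_force: [1.2, 0.8, -0.5]
width: 0.0854
```

>>> step_arm:
  moves: [0.36,-0.35,0,0,-1,0.36,-0.35,0,0,-1,0.36,-0.35,0,0,-1,0.36,-0.35,0,0,-1,0.36,-0.35,0,0,-1]

```text
clock: 1.65
position: [0.4121, 0.0991, 0.4751]
ee_rot: [0.0, 0.922, 0.387, 0.0]
contact_force: [0.9, -0.5, 0.1]
width: 0.0852
```

>>> step_arm:
  moves: [0.28,-0.28,0,0.07,-1,0.28,-0.28,0,0.07,-1,0.28,-0.28,0,0.07,-1,0.28,-0.28,0,0.07,-1,0.28,-0.28,0,0.07,-1]

```text
clock: 2.15
position: [0.4102, 0.3001, 0.4735]
ee_rot: [-0.001, 0.958, 0.287, -0.001]
contact_force: [0.1, -0.3, 0.1]
width: 0.0855
```

>>> step_arm:
  moves: [0,0,0.4,0,-1,0,0,0.4,0,-1,0,0,0.4,0,-1,0,0,0.4,0,-1,0,0,0.4,0,-1]

```text
clock: 2.65
position: [0.4042, 0.291, 0.2666]
ee_rot: [0.002, 0.959, 0.283, -0.01]
contact_force: [-0.6, -0.1, 0.1]
width: 0.0851
```

```bash
python3 - <<'E'
from h import *
d=cam('wrist'); save(d,'w1.png',s=1.55); print(manip.get_state()['position'],d['o'])
for P in [(.412,.308,.021),(.409,.214,.017),(.556,.264,.062)]: print((proj(d,P)*1.55).round())
E
```

```text
[0.40826494 0.293217   0.27200344] [0.47632257 0.33669651 0.41316748]
[386. 225.]
[464. 279.]
[531. 112.]
```

View pics/w1.png

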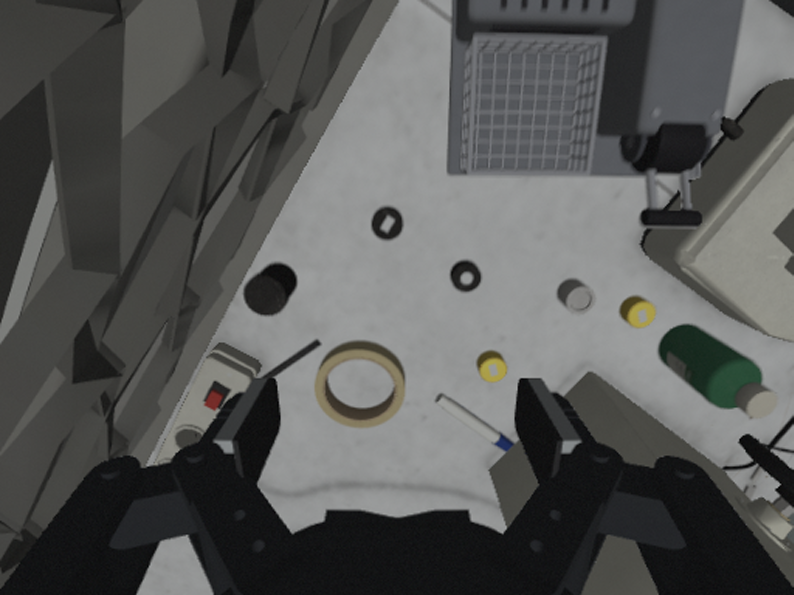

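The wrist view confirms it: the left puck at (387,223) has the rectangle and the right one at (465,276) has the disc. The finger bar is at (671,217). I'll refine these now that the arm has settled.

```bash
python3 - <<'E'
from h import *
for i in range(2): d=cam('wrist')
save(d,'w2.png',(280,0,480,160),4); print(manip.get_state()['position'],manip.get_state()['ee_rot'].round(4),d['o'])
g=cv2.cvtColor(d['frame'],cv2.COLOR_BGR2GRAY)
m=np.zeros_like(g); m[128:162,234:266]=(g[128:162,234:266]<80)*255
cs=max(cv2.findContours(m,0,2)[0],key=cv2.contourArea); (u,v),r=cv2.minEnclosingCircle(cs); x,y,w,h=cv2.boundingRect(cs)
print(u,v,r,(x,y,w,h)); uv=(u,v)
P=onz(d,u,v,.0105);print('puck',P, 'top',onz(d,u,v,.021)); print('diam', np.linalg.norm(onz(d,u-r,v,.015)-onz(d,u+r,v,.015)))
s=manip.get_state();print('tool delta',rot(s['ee_rot']).T@(P-s['position']))
E
```

```text
[0.41298219 0.2958598  0.27802775] [-4.000e-04  9.590e-01  2.833e-01  2.600e-03] [0.48067885 0.33909056 0.42411425]
249.0 151.5 9.962529182434082 (240, 142, 19, 20)
puck [0.41283069 0.3078793  0.0105    ] top [0.41455308 0.30867163 0.021     ]
diam 0.030455091671005286
tool delta [ 0.00502175 -0.01037114  0.26754964]
```

View pics/w2.png

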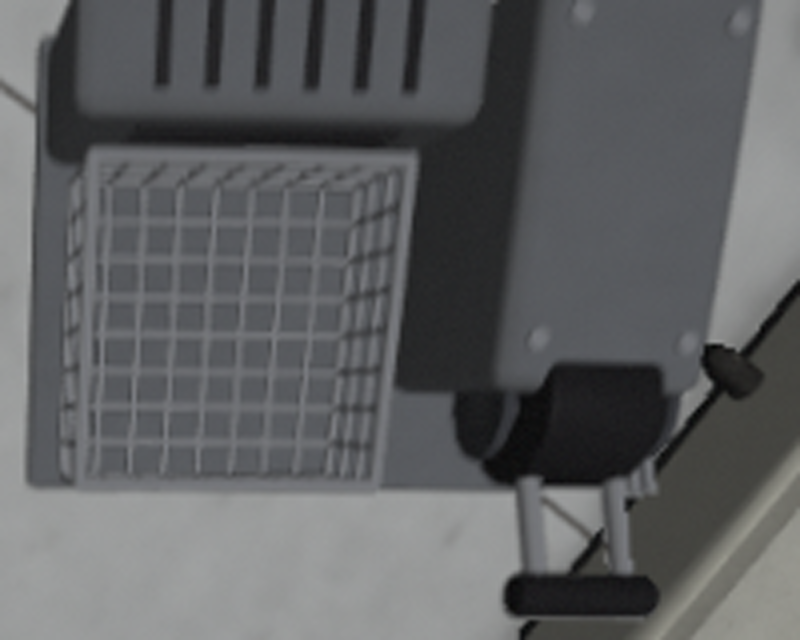

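The enlarged crop shows the basket rim corners at (90,148), (417,150), (380,488) and (78,488), with the bar centre at (581,595) and the microscope base just to its right. I'll compute the dryer pose from these.

```bash
python3 - <<'E'
from h import *
d=load('w2.png')
c=lambda u,v:(280+u/4-.4,v/4-.4)
p,r=fitdryer(d,[c(90,148),c(417,150),c(380,488),c(78,488)]); print(p.round(4),r.round(1))
for a in [(507,595),(581,595),(656,595)]: print('bar',onz(d,*c(*a),.101).round(4))
B=onz(d,*c(581,595),.101)[:2]-p[:2]; cc,ss=np.cos(p[2]),np.sin(p[2]); print('bar in dryer',cc*B[0]+ss*B[1],-ss*B[0]+cc*B[1])
s=manip.get_state();print(s['position'],s['ee_rot'])
E
```

```text
[0.5602 0.2636 0.5832] [-0.7 -0.5  0.6 -0.1  0.7  0.4 -0.5  0.4]
bar [0.5361 0.1557 0.101 ]
bar [0.5491 0.1361 0.101 ]
bar [0.5625 0.1158 0.101 ]
bar in dryer -0.07948599690686825 -0.10039324754083856
[0.41298219 0.2958598  0.27802775] [-3.75875097e-04  9.59029884e-01  2.83292906e-01  2.58244607e-03]
```

>>> step_arm:
  moves: [0.01,-0.02,0.2,0,-1,0.01,-0.02,0.36,0,-1,0.01,-0.02,0.36,0,-1,0.01,-0.02,0.36,0,-1,0.01,-0.02,0.36,0,-0.2]
  force: 30

```text
clock: 3.3
position: [0.4107, 0.3067, 0.0948]
ee_rot: [0.0, 0.959, 0.284, -0.001]
contact_force: [0.3, -0.0, 0.3]
width: 0.0733
```

>>> step_arm:
  moves: [0,0,0,0,-0.2,0,0,0,0,-0.2,0,0,0,0,-0.2]

```text
clock: 3.6
position: [0.4119, 0.3075, 0.0979]
ee_rot: [-0.001, 0.959, 0.283, 0.003]
contact_force: [-0.1, -0.1, 0.7]
width: 0.0515
```

```bash
python3 - <<'E'
from h import *
s=manip.get_state();print(s['position'],s['ee_rot'],s['width'])
d=cam('wrist'); 
print('delta tool',rot(s['ee_rot']).T@(np.array([.4128,.3079,.0105])-s['position']), (proj(d,(.4128,.3079,.021))).round())
save(d,'w3.png')
E
```

```text
[0.41190066 0.30746165 0.09792569] [-6.03594594e-04  9.58978459e-01  2.83462783e-01  2.96657151e-03] 0.05149656053396586
delta tool [4.65767621e-04 7.52204471e-05 8.74301424e-02] [255. 198.]
```

View pics/w3.png

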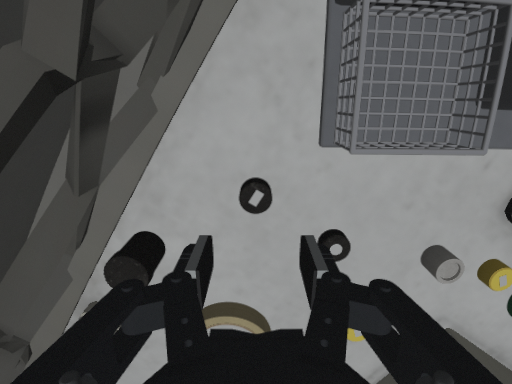

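The view shows the puck's inlay at (257,198), within about 2 px of the predicted (255,198). The jaws straddle it and the other puck is clear. Descending to grasp.

>>> step_arm:
  moves: [0,0,0.08,0,-0.2,0,0,0.14,0,-0.2,0,0,0.156,0,-0.2,0,0,0.156,0,-0.2,0,0,0.156,0,-0.2]

```text
clock: 4.15
position: [0.4109, 0.307, 0.0184]
ee_rot: [-0.0, 0.959, 0.284, 0.001]
contact_force: [0.5, -0.3, 0.3]
width: 0.0512
```

>>> step_arm:
  moves: [0,0,0,0,0.3,0,0,0,0,0.8,0,0,0,0,1,0,0,0,0,1,0,0,0,0,1]
  force: 30

```text
clock: 4.65
position: [0.4097, 0.3063, 0.0173]
ee_rot: [0.0, 0.959, 0.283, 0.0]
contact_force: [-0.0, 0.6, 0.1]
width: 0.0002
```

The fingers shut fully (width about 0), so the grasp missed. I'll take a look.

>>> step_arm:
  moves: [0,0,-0.1,0,1,0,0,-0.16,0,1,0,0,-0.16,0,1,0,0,-0.16,0,1]

```text
clock: 5.05
position: [0.4099, 0.3064, 0.0976]
ee_rot: [-0.0, 0.959, 0.284, 0.001]
contact_force: [-0.3, 0.7, -1.1]
width: -0.0004
```

```bash
python3 - <<'E'
from h import *
s=manip.get_state();print(s['position'],s['ee_rot'],s['width'])
d=cam('wrist'); save(d,'w4.png')
E
```

```text
[0.40986575 0.3064269  0.09764279] [-1.11644089e-04  9.58965425e-01  2.83522034e-01  7.47035662e-04] -0.0003620432424205395
```

View pics/w4.png

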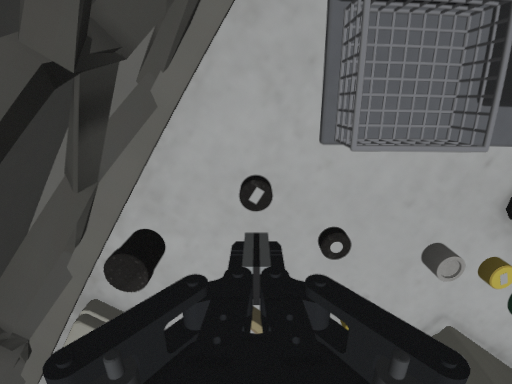

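```bash
python3 - <<'E'
from h import *
d=load('w4.png'); T=np.array(d['T_tool_cam']); print(d['fx'],d['cx'],d['cy'],d['k1'],d['o'])
s=manip.get_state(); Rt=rot(s['ee_rot']); p=s['position']; print(p)
for z in(.0,.014): 
  for x in (-.011,0,.011): print('tip',x,z,proj(d,p+Rt@np.array([x,0,z])).round(1))
g=cv2.cvtColor(d['frame'],cv2.COLOR_BGR2GRAY)
m=np.zeros_like(g); m[170:220,232:280]=(g[170:220,232:280]<80)*255
cs=max(cv2.findContours(m,0,2)[0],key=cv2.contourArea); print(cv2.boundingRect(cs)); x,y,w,h=cv2.boundingRect(cs); u,v=x+w/2-.5,y+h/2-.5
for z in(.0105,.021):
  P=onz(d,u,v,z); print('puck',P,'tool',Rt.T@(P-p),'diam',np.linalg.norm(onz(d,x,v,z)-onz(d,x+w,v,z)))
# forward kin sanity with two heights triangulation: rays from w2 and w4
A=[];b=[]
for dd,uv in((load('w2.png'),(249,151.5)),(d,(u,v))):
  o,r=ray(dd,*uv); M=np.eye(3)-np.outer(r,r); A.append(M); b.append(M@o)
print('triang',np.linalg.solve(sum(A),sum(b)))
E
```

```text
269.26560459370324 255.99302011713715 191.79293957279313 -0.05358629209324586 [0.47901383 0.35050429 0.2460664 ]
[0.4090441  0.30598094 0.09661552]
tip -0.011 0.0 [254.9 256.7]
tip 0 0.0 [254.9 241.5]
tip 0.011 0.0 [254.8 225.5]
tip -0.011 0.014 [255.  245.7]
tip 0 0.014 [255.  231.3]
tip 0.011 0.014 [254.9 216.3]
(240, 175, 32, 36)
puck [0.41185479 0.30747717 0.0105    ] tool [0.00325836 0.00027274 0.08611231] diam 0.029561790957207772
puck [0.41484829 0.30939503 0.021     ] tool [0.00680302 0.0002908  0.07560877] diam 0.028244120826680385
triang [0.41372189 0.308471   0.01663899]
```

All the measurements put the puck under the TCP, yet the shut fingers appear shorter in the wrist image than expected. I'll check the fingertip position from the fixed cameras.

```bash
python3 - <<'E'
from h import *
fs=[]
for n in ['scene','side']:
    d=cam(n); s=manip.get_state(); p=s['position']; Rt=rot(s['ee_rot'])
    t=proj(d,p+Rt@[0,0,.014]); u,v=t.round().astype(int); print(n,t.round(1),proj(d,p).round(1),proj(d,p-[0,0,-.05]).round(1),p)
    x0,y0=max(u-50,0),max(v-80,0); f=cv2.resize(d['frame'][y0:y0+130,x0:x0+100],None,fx=4,fy=4,interpolation=cv2.INTER_CUBIC); cv2.circle(f,(int((t[0]-x0)*4),int((t[1]-y0)*4)),3,(0,0,255),-1); fs.append(f); print(x0,y0)
    np.save('pics/%s1.npy'%n,d,allow_pickle=True)
cv2.imwrite('pics/both.png',np.hstack(fs))
E
```

```text
scene [193.2 226. ] [192.6 218.7] [190.5 191.9] [0.40869557 0.30575327 0.09605236]
143 146
side [206.8 236.3] [206.  230.2] [203.1 207.4] [0.40858306 0.30569623 0.09577626]
157 156
```

View pics/both.png

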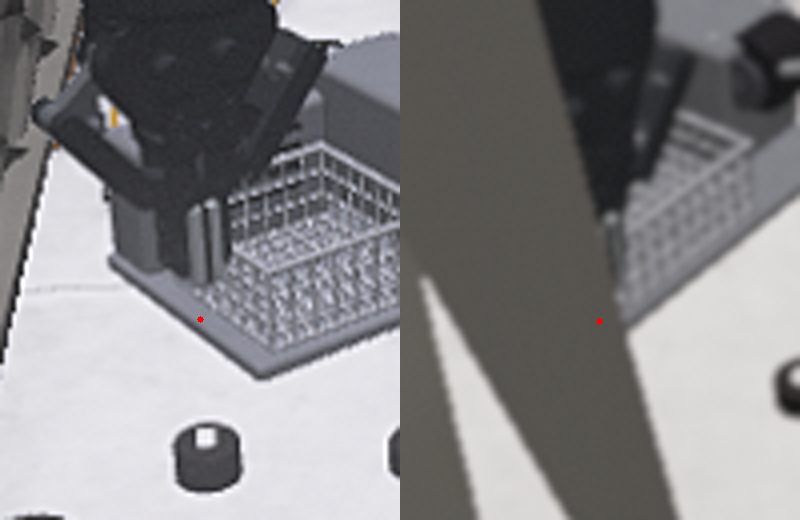

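The scene crop shows the real fingertip at (205,283), while the stated geometry predicts (200,319). The real tip is therefore about 18 mm higher than specified, roughly 4 mm behind the reported TCP. The wrist image agrees, so I'll descend about 18 mm lower and watch the force.

>>> step_arm:
  moves: [0.006,0,0,0,-0.2,0.006,0,0,0,-0.2,0.006,0,0.05,0,-0.2,0.006,0,0.12,0,-0.2,0.006,0,0.15,0,-0.2]

```text
clock: 5.7
position: [0.4104, 0.3069, 0.0194]
ee_rot: [0.001, 0.959, 0.283, -0.002]
contact_force: [0.1, -0.4, 0.2]
width: 0.0514
```

>>> step_arm:
  moves: [0,0,0.016,0,-0.2,0,0,0.028,0,-0.2,0,0,0.036,0,-0.2,0,0,0.036,0,-0.2]

```text
clock: 6.1
position: [0.4124, 0.3081, 0.0042]
ee_rot: [-0.0, 0.959, 0.283, 0.0]
contact_force: [0.6, -0.1, -0.4]
width: 0.0511
```

>>> step_arm:
  moves: [0,0,0.006,0,-0.2,0,0,0.006,0,0.5,0,0,0.006,0,1,0,0,0.006,0,1,0,0,0.006,0,1]
  force: 30

```text
clock: 6.6
position: [0.4125, 0.3081, 0.0016]
ee_rot: [-0.0, 0.959, 0.284, 0.0]
contact_force: [-0.1, -1.0, 4.2]
width: 0.0286
```

>>> step_arm:
  moves: [0,0,0,0,1,0,0,0,0,1]

```text
clock: 6.8
position: [0.4124, 0.3081, 0.0016]
ee_rot: [-0.0, 0.959, 0.284, 0.0]
contact_force: [-0.8, -0.2, 5.5]
width: 0.0288
```

>>> step_arm:
  moves: [0,0,-0.04,0,1,0,0,-0.12,0,1,0,0,-0.22,0,1,0,0,-0.24,0,1,0,0,-0.24,0,1]

```text
clock: 7.3
position: [0.4134, 0.3087, 0.123]
ee_rot: [-0.001, 0.959, 0.284, 0.002]
contact_force: [-0.9, -0.7, -0.1]
width: 0.0284
```

>>> step_arm:
  moves: [0.05,0.06,0,0,1,0.12,0.14,0,0,1,0.18,0.21,0,0,1,0.198,0.232,0,0,1,0.198,0.232,0,0,1]

```text
clock: 7.8
position: [0.5591, 0.2631, 0.1182]
ee_rot: [0.0, 0.959, 0.282, -0.002]
contact_force: [-1.1, 0.8, -0.0]
width: 0.0283
```

>>> step_arm:
  moves: [0,0,0,0,1,0,0,0,0,1,0,0,0,0,1]

```text
clock: 8.1
position: [0.5565, 0.265, 0.1209]
ee_rot: [-0.0, 0.959, 0.284, -0.001]
contact_force: [0.3, 0.4, -0.2]
width: 0.0286
```

```bash
python3 - <<'E'
from h import *
s=manip.get_state();print(s['position'],s['ee_rot'],s['width'])
d=cam('wrist'); save(d,'w5.png'); f=d['frame']
ds=cam('scene'); np.save('pics/scene2.npy',ds,allow_pickle=True)
t=proj(ds,s['position']).round().astype(int); x0,y0=t[0]-70,t[1]-90
g=cv2.resize(ds['frame'][y0:y0+150,x0:x0+110],None,fx=2.56,fy=2.56,interpolation=cv2.INTER_CUBIC); print(x0,y0)
cv2.imwrite('pics/b2.png',np.hstack([f,g[:384]]))
E
```

```text
[0.55647657 0.26497754 0.12094264] [-8.11717888e-05  9.58776904e-01  2.84159123e-01 -6.58909418e-04] 0.028623770501784402
145 79
```

View pics/b2.png

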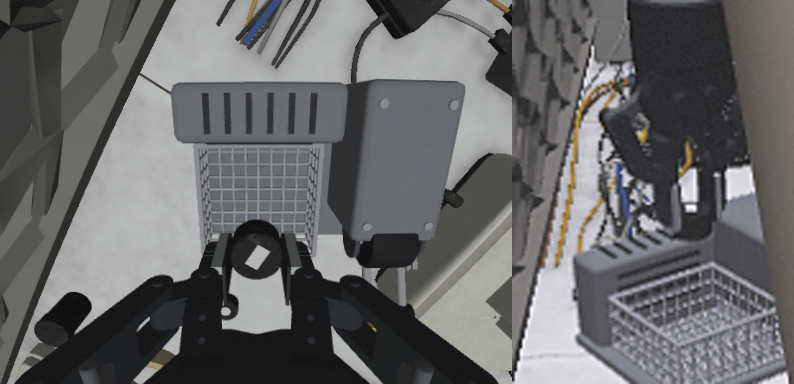

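Left view: the rectangle puck is held at (257,255). Right view: it is above the basket. Lowering it in and releasing with a partial opening.

>>> step_arm:
  moves: [0,0,0.05,0,1,0,0,0.11,0,1,0,0,0.15,0,1,0,0,0.156,0,1,0,0,0.156,0,1]

```text
clock: 8.7
position: [0.5579, 0.2646, 0.0431]
ee_rot: [0.0, 0.959, 0.284, -0.0]
contact_force: [0.3, -0.1, 0.4]
width: 0.0283
```

>>> step_arm:
  moves: [0,0,0,0,1,0,0,0,0,0,0,0,0,0,0,0,0,0,0,-0.15,0,0,0,0,-0.15]

```text
clock: 9.2
position: [0.5585, 0.2644, 0.0435]
ee_rot: [0.0, 0.959, 0.283, 0.0]
contact_force: [0.3, -0.3, -0.2]
width: 0.0493
```

>>> step_arm:
  moves: [0,0,-0.08,0,-0.15,0,0,-0.18,0,-0.15,0,0,-0.28,0,1,0,0,-0.36,0,1,0,0,-0.36,0,1]

```text
clock: 9.7
position: [0.5619, 0.2656, 0.2305]
ee_rot: [-0.0, 0.959, 0.284, 0.007]
contact_force: [1.3, 1.1, -0.4]
width: 0.0056
```

>>> step_arm:
  moves: [-0.05,0.06,0,0,1,-0.1,0.13,0,0,1,-0.15,0.18,0,0,1,-0.16,0.2,0,0,1,-0.16,0.2,0,0,1]

```text
clock: 10.2
position: [0.5455, 0.1357, 0.2226]
ee_rot: [-0.0, 0.959, 0.282, -0.0]
contact_force: [-0.9, 0.6, -0.4]
width: 0.0003
```

>>> step_arm:
  moves: [0,0,0,0,1,0,0,0,0,1,0,0,0,0,1,0,0,0,0,1]

```text
clock: 10.6
position: [0.5456, 0.1379, 0.2229]
ee_rot: [-0.0, 0.959, 0.284, -0.0]
contact_force: [0.6, 0.4, 0.1]
width: -0.0001
```

```bash
python3 - <<'E'
from h import *
s=manip.get_state();print(s['position'],s['ee_rot'],s['width'],s['contact_force'])
d=cam('wrist'); save(d,'w6.png',s=1.55); print(proj(d,[.549,.136,.101])*1.55)
E
```

```text
[0.54559908 0.13794456 0.22292091] [-8.25310948e-05  9.58776872e-01  2.84159992e-01 -4.68630236e-05] -0.00011836853717780403 [0.61256365 0.44947318 0.09387685]
[401.03082433 282.21898341]
```

View pics/w6.png

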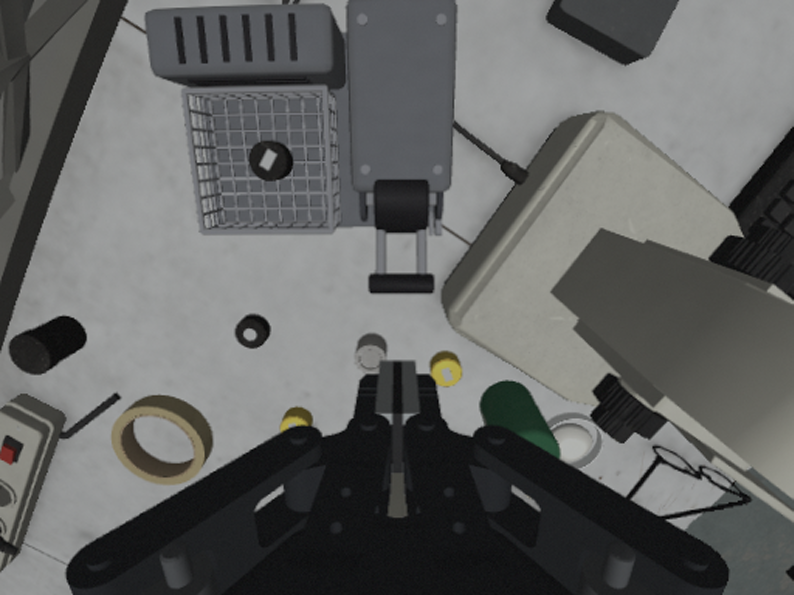

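The view shows the rectangle puck upright in the basket at (270,160). The bar centre is at (401,283), against a predicted (401,282), so I'll descend over the bar with shut fingers.

>>> step_arm:
  moves: [0,0.006,0.06,0,1,0,0.006,0.13,0,1,0,0.006,0.18,0,1,0,0.006,0.194,0,1,0,0.006,0.194,0,1]

```text
clock: 11.15
position: [0.5467, 0.1346, 0.1253]
ee_rot: [-0.0, 0.959, 0.284, -0.001]
contact_force: [0.5, 0.3, 0.6]
width: 0.0003
```

>>> step_arm:
  moves: [0,0,0.006,0,1,0,0,0.012,0,1,0,0,0.012,0,1]

```text
clock: 11.45
position: [0.5476, 0.1346, 0.1208]
ee_rot: [0.0, 0.959, 0.284, 0.001]
contact_force: [-1.3, -0.4, 0.3]
width: 0.0003
```

>>> step_arm:
  moves: [0,0,0.004,0,1,0,0,0.008,0,1,0,0,0.008,0,1]

```text
clock: 11.75
position: [0.547, 0.1344, 0.116]
ee_rot: [0.0, 0.959, 0.284, -0.0]
contact_force: [0.3, -0.4, 0.3]
width: -0.0001
```

>>> step_arm:
  moves: [0,0,0.004,0,1,0,0,0.008,0,1,0,0,0.008,0,1]

```text
clock: 12.05
position: [0.5469, 0.1344, 0.1117]
ee_rot: [-0.0, 0.959, 0.283, -0.0]
contact_force: [-0.6, -0.5, -1.1]
width: -0.0002
```

>>> step_arm:
  moves: [0,0,0.004,0,1,0,0,0.004,0,1,0,0,0.004,0,1]

```text
clock: 12.35
position: [0.5472, 0.1345, 0.11]
ee_rot: [0.0, 0.959, 0.284, -0.0]
contact_force: [-0.6, -0.4, -0.2]
width: -0.0002
```

>>> step_arm:
  moves: [0,0,0.004,0,1,0,0,0.004,0,1,0,0,0.004,0,1]

```text
clock: 12.65
position: [0.5472, 0.1344, 0.108]
ee_rot: [0.0, 0.959, 0.284, -0.0]
contact_force: [-0.0, 0.0, 0.8]
width: -0.0001
```

>>> step_arm:
  moves: [0,0,0.004,0,1,0,0,0.004,0,1,0,0,0.004,0,1]

```text
clock: 12.95
position: [0.5472, 0.1344, 0.106]
ee_rot: [0.0, 0.959, 0.283, -0.0]
contact_force: [0.9, 0.5, 1.0]
width: 0.0002
```

>>> step_arm:
  moves: [0,0,0.004,0,1,0,0,0.004,0,1,0,0,0.004,0,1]

```text
clock: 13.25
position: [0.5472, 0.1345, 0.104]
ee_rot: [0.0, 0.959, 0.283, -0.0]
contact_force: [-1.0, 0.7, -0.4]
width: -0.0
```

>>> step_arm:
  moves: [0,0,0.004,0,1,0,0,0.004,0,1,0,0,0.004,0,1]

```text
clock: 13.55
position: [0.5471, 0.1345, 0.102]
ee_rot: [0.0, 0.959, 0.283, -0.0]
contact_force: [-1.2, -0.2, 1.6]
width: 0.0002
```

>>> step_arm:
  moves: [0,0,0.004,0,1,0,0,0.004,0,1,0,0,0.004,0,1]

```text
clock: 13.85
position: [0.5473, 0.1344, 0.101]
ee_rot: [0.0, 0.959, 0.284, 0.0]
contact_force: [-1.6, -0.7, 6.0]
width: -0.0003
```

>>> step_arm:
  moves: [0,0,0.004,0,1,0,0,0.004,0,1,0,0,0.004,0,1]

```text
clock: 14.15
position: [0.5466, 0.1339, 0.0993]
ee_rot: [0.0, 0.959, 0.284, -0.0]
contact_force: [-3.6, -2.2, 9.1]
width: 0.0003
```

>>> step_arm:
  moves: [0,0,0.006,0,1,0,0,0.012,0,1,0,0,0.018,0,1,0,0,0.018,0,1]

```text
clock: 14.55
position: [0.5458, 0.1336, 0.0893]
ee_rot: [0.0, 0.959, 0.284, -0.001]
contact_force: [-3.0, -2.0, 6.2]
width: -0.0001
```

>>> step_arm:
  moves: [0,0,0.006,0,1,0,0,0.012,0,1,0,0,0.018,0,1,0,0,0.018,0,1]

```text
clock: 14.95
position: [0.546, 0.1338, 0.0802]
ee_rot: [0.0, 0.959, 0.284, -0.001]
contact_force: [-2.8, -2.1, 5.2]
width: -0.0002
```

>>> step_arm:
  moves: [0,0,0.006,0,1,0,0,0.012,0,1,0,0,0.016,0,1,0,0,0.016,0,1]

```text
clock: 15.35
position: [0.5462, 0.1338, 0.0726]
ee_rot: [0.0, 0.959, 0.284, -0.001]
contact_force: [-4.0, -2.7, 9.3]
width: 0.0001
```

>>> step_arm:
  moves: [0,0,0.006,0,1,0,0,0.012,0,1,0,0,0.012,0,1,0,0,0.012,0,1]

```text
clock: 15.75
position: [0.5469, 0.1343, 0.0663]
ee_rot: [0.0, 0.959, 0.284, -0.0]
contact_force: [-2.2, -1.4, 5.2]
width: -0.0002
```

>>> step_arm:
  moves: [0,0,0.003,0,1,0,0,0.003,0,1,0,0,0.003,0,1]

```text
clock: 16.05
position: [0.5471, 0.1345, 0.0648]
ee_rot: [0.0, 0.959, 0.284, -0.0]
contact_force: [-3.4, -2.8, 5.5]
width: -0.0001
```

>>> step_arm:
  moves: [0,0,0.003,0,1,0,0,0.003,0,1,0,0,0.003,0,1]

```text
clock: 16.35
position: [0.5472, 0.1345, 0.0634]
ee_rot: [0.0, 0.959, 0.284, 0.0]
contact_force: [-4.0, -1.4, 5.8]
width: -0.0
```

```bash
python3 - <<'E'
from h import *
s=manip.get_state();print(s['position'],s['contact_force'])
d=cam('wrist'); ds=cam('side'); d2=cam('scene'); np.save('pics/s3.npy',[d,ds,d2],allow_pickle=True)
p=np.array([.559,.2636,.5832]); c,sn=np.cos(p[2]),np.sin(p[2])
W=lambda x,y,z: np.array([p[0]+c*x-sn*y,p[1]+sn*x+c*y,z])
ax=-.0795+.0543
fs=[]
for q,sz in ((d,70),(ds,45),(d2,45)):
    B=W(ax-.0586,-.100,.062); t=proj(q,B).round().astype(int); x0,y0=t[0]-sz,t[1]-sz
    x0=min(max(x0,0),512-2*sz); y0=min(max(y0,0),384-2*sz)
    k=264/(2*sz); f=cv2.resize(q['frame'][y0:y0+2*sz,x0:x0+2*sz],(264,264),interpolation=cv2.INTER_CUBIC)
    f=cv2.resize(f,(264,264)); g=f.copy()
    for dl,col in ((.44,(255,0,0)),(.66,(0,255,0)),(.88,(0,0,255))):
        a=.44-dl
        for y in(-.122,-.078):
            u=proj(q,W(ax-.06*np.cos(a),y,.075+.06*np.sin(a))); cv2.circle(g,(int((u[0]+.5-x0)*k),int((u[1]+.5-y0)*k)),2,col,-1)
    fs.append(np.vstack([f,g]))
cv2.imwrite('pics/chk.png',np.hstack(fs))
E
```

```text
[0.54723176 0.13451409 0.0634291 ] [-4.04256307 -1.38154723  5.8425928 ]
```

View pics/chk.png

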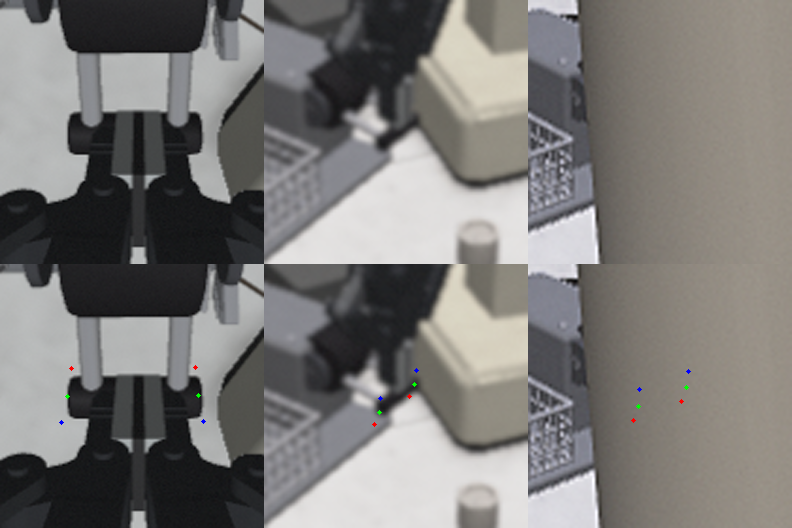

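The green markers (the predicted stop 3) lie on the bar's ends in the wrist view. In the side view they sit a touch below it. Force is at its trough and rising towards 7 N, so the dial is about 1 mm short of the stop. I'll nudge 1 mm down, then hold.

>>> step_arm:
  moves: [0,0,0.002,0,1,0,0,0.002,0,1,0,0,0.002,0,1]

```text
clock: 16.8
position: [0.5473, 0.1346, 0.0626]
ee_rot: [0.0, 0.959, 0.284, 0.0]
contact_force: [-2.7, -1.6, 6.7]
width: 0.0003
```

```bash
python3 - <<'E'
from h import *
F=[]
for i in range(10):
    d=cam('wrist'); s=manip.get_state(); F.append(np.r_[s['position'][2],s['contact_force']])
F=np.array(F); print(F.mean(0).round(4),F.std(0).round(3))
# bar vertical extent columns at left end of wrist view
g=cv2.cvtColor(d['frame'],cv2.COLOR_BGR2GRAY); np.save('pics/w8.npy',d,allow_pickle=True)
p=np.array([.559,.2636,.5832]); c,sn=np.cos(p[2]),np.sin(p[2])
W=lambda x,y,z: np.array([p[0]+c*x-sn*y,p[1]+sn*x+c*y,z]); ax=-.0795+.0543
for dl in(.55,.6,.66,.72,.77):
    a=.44-dl; print(dl,[proj(d,W(ax-.06*np.cos(a),y,.075+.06*np.sin(a))).round(1) for y in(-.08,-.12)])
u=proj(d,W(ax-.0586,-.08,.062))[0]
for du in(1,2,3): print(int(u)+du,g[200:270,int(u)+du])
E
```

```text
[ 0.0626 -3.2506 -1.6882  6.8508] [0.    0.497 0.458 0.535]
0.55 [array([219.9, 251.7]), array([285.9, 251.2])]
0.6 [array([220.5, 248.6]), array([285.4, 248.1])]
0.66 [array([221.1, 244.8]), array([284.9, 244.3])]
0.72 [array([221.7, 240.8]), array([284.4, 240.3])]
0.77 [array([222.2, 237.4]), array([284. , 236.9])]
222 [ 29  44 133 175 183 183 182 182 183 183 184 183 184 184 184 185 186 186
 186 185 185 185 185 184 184 184 184 183 182 182 182 182 182 115  46  20
  23  25  28  26  30  31  36  39  43  48  47  45  42  40  38  33  32  32
  30  54 178 183 183 185 187 186 187 186 186 185 184 184 183 183]
223 [ 27  23  87 141 155 154 157 158 157 162 163 163 161 169 171 170 182 186
 185 185 185 184 185 185 183 183 182 183 182 182 182 181 181 104  32  23
  21  22  26  24  30  31  38  40  42  46  46  45  42  41  37  35  31  33
  29  28 178 182 183 183 186 187 187 185 185 185 184 184 183 183]
224 [ 26  23  66 112 123 120 125 126 123 130 132 129 125 135 137 136 151 157
 156 159 160 158 163 164 162 161 167 168 178 181 181 181 182 103  33  22
  18  23  25  28  30  33  37  40  43  47  47  45  41  39  38  35  31  34
  30  27 178 182 183 184 185 186 187 186 185 186 184 184 183 183]
```

The bar's image centre is at row 244.5, against a prediction of 244.8 at 0.66 rad. The steady push is 6.9 N, against about 7 N expected at the third stop. Holding now.

>>> step_arm:
  moves: [0,0,0,0,1,0,0,0,0,1,0,0,0,0,1,0,0,0,0,1,0,0,0,0,1]

```text
clock: 17.8
position: [0.5473, 0.1346, 0.0626]
ee_rot: [0.0, 0.959, 0.284, 0.0]
contact_force: [-3.2, -2.6, 7.6]
width: -0.0001
```

>>> step_arm:
  moves: [0,0,0,0,1,0,0,0,0,1,0,0,0,0,1,0,0,0,0,1,0,0,0,0,1]

```text
clock: 18.3
position: [0.5473, 0.1346, 0.0626]
ee_rot: [0.0, 0.959, 0.284, 0.0]
contact_force: [-3.4, -2.2, 6.9]
width: -0.0001
```

>>> step_arm:
  moves: [0,0,0,0,1,0,0,0,0,1,0,0,0,0,1,0,0,0,0,1,0,0,0,0,1]

```text
clock: 18.8
position: [0.5473, 0.1345, 0.0626]
ee_rot: [0.0, 0.959, 0.284, 0.0]
contact_force: [-2.2, -1.8, 7.6]
width: -0.0001
```

>>> step_arm:
  moves: [0,0,0,0,1,0,0,0,0,1,0,0,0,0,1,0,0,0,0,1,0,0,0,0,1]

```text
clock: 19.3
position: [0.5473, 0.1346, 0.0626]
ee_rot: [0.0, 0.959, 0.284, 0.0]
contact_force: [-3.5, -2.1, 7.1]
width: -0.0
```

>>> step_arm:
  moves: [0,0,0,0,1,0,0,0,0,1,0,0,0,0,1,0,0,0,0,1,0,0,0,0,1]

```text
clock: 19.8
position: [0.5473, 0.1346, 0.0626]
ee_rot: [0.0, 0.959, 0.284, 0.0]
contact_force: [-2.8, -1.1, 7.4]
width: -0.0001
```

```bash
python3 - <<'E'
from h import *
d=cam('wrist'); g=cv2.cvtColor(d['frame'],cv2.COLOR_BGR2GRAY); r=np.where(g[228:262,223]<100)[0]+228; print('bar rows',r.min(),r.max())
s=manip.get_state(); print(s['clock'],s['position'],s['contact_force']); print(job.sign_off())
E
```

```text
bar rows 234 255
19.85 [0.54731765 0.134559   0.06264232] [-3.59490862 -1.68195747  7.57697291]
the job is handed in; nothing more can be done
None
```

I put the black puck with the rectangle in the wire basket and let go of it. I then pressed the dial's finger bar down to the third stop with shut fingers. It was held there about 3 s, and the job was handed in at 19.85 s with the bar still pressed.

**Last checks:**
- **Puck:** the wrist picture taken after the release showed it upright in the basket, and the other specimen and the steel plug standing where they were. I took no later picture of them.
- **Dial:** bar rows 234–255 in the wrist image give about 0.66 rad. The steady push was about 7 N, as expected at the third stop. The side view, taken about 1 mm higher, had put the bar slightly short of the stop; I went 1 mm further and did not check that view again.

**What failed or disagreed:**
- **First grasp missed:** the fingers closed above the puck without touching it. The second grasp, about 16 mm lower, held.
- **Fingertip length:** the real fingertips sit about 5 mm behind the reported TCP, not 14 mm ahead as specified. The scene camera showed this, and the point where the fingers first touched the bar confirmed it.

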